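# Pop the fuse hatch of the finned power unit

## Robot

A 6-joint arm with a two-finger parallel gripper is mounted at the origin on the work surface. World frame = base frame: x ahead of the robot, y to its left, z up, the work surface at z = 0. Lengths are in m, angles in rad, forces in N, time in s.
With the tool pointing down it reaches from about 0.3 to 0.875 m from the base axis. Payload 6.4 kg.
Tool frame: the origin (TCP) lies on the centre line of the jaws, within the pads' length; the fingertips stand 17 mm ahead of it and the grasp point (between the pads) lies 2 mm behind it; z points along the fingers, x is the direction in which the jaws open and shut, and the axes are right-handed (so a half turn about z gives the same grasp; the last joint's range is limited). The gripper opens to 85 mm and grips with 20 to 120 N. Pads are 22 mm wide; open, the fingers measure 114 mm over their backs; the gripper's body (76 mm by 85 mm) begins 54 mm behind the grasp point. The pads swing forward as they close: fully open they stand 13 mm farther back than shut.
Start: joints at [0.918, 0.181, 1.607, -0, 1.354, -0.206], TCP at [0.248, 0.519, 0.248] pointing down, gripper open.
Joint ranges: [-2.99, 2.99], [-0.89, 2.07], [0.3, 2.58], [-1.14, 4.28], [0, 2.63], [-3.12, 3.12]. Speed limits (rad/s): [2.57, 2.57, 3.01, 3.14, 3.14, 3.14].

## Interface

Orientations are given as a unit quaternion [w, x, y, z].
In Python, from bench import ctrl gives the robot as it stands.
- The arm moves only by the tool servo_tool, never from a script. Its argument "increments" is text: rows parted by semicolons, each of 5 numbers parted by spaces: the shift along the tool's x, y, z in cm, then the turn about the tool's z in rad, then the opening, from 0 (shut) to 1 (fully open). In form: dx dy dz yaw gripper; .... A call has 1 to 10 rows; each row shifts and turns the commanded pose from where the row before left it, along the tool's axes as they then stand; what a row does not reach is not made up. A row lasts 1/8 s, in which the tool goes at most 62.5 mm and 10.7 degrees, less where a joint would pass 70% of its speed; a pose out of reach is approached as far as the arm can. A call is refused whole if a number of a shift passes 6.25 or a number of a turn 0.188, either way. A call with a gripper value outside its range is refused whole. The fingers move at their own pace and stop on an object; the grip force is fixed at half the most. Time passes only in rows, so rows that do not move let the fingers close. It gives the time, the measured TCP pose, the force and the opening at its end, in the units of the state.
- ctrl.get_obs(): the state, without advancing time (a new reading comes with each control period).
- ctrl.camera(name): name is "scene" or "top" or "wrist"; returns (picture, depth): 384x512x3 uint8, red, green, blue; 384x512 float32, m along the optical axis (not along the pixel's ray), 0 where there is no reading.
- ctrl.camera_params(name): a dict with "mtx" (3x3 intrinsics, pixels), "position" and "attitude" of the camera in the world; the wrist camera has in their place "tool_from_camera" (4x4, takes a point from camera to tool coordinates, whose origin is the TCP and whose axes are the tool frame's). Camera axes: x right, y down, z forward; pixel columns grow to the right and rows downward; lengths in m; the calibration is good to about 2 mm. A picture is of the moment at which its call begins: read the wrist's pose just before it. camera_params takes no time and is no camera call.
- ctrl.hand_in(): hands the job in, once; it reports no verdict.
The state is a dict: "time_s": time; "q": joint angles; "dq": joint speeds; "joint_efforts": joint torques, N m; "eef_pos": TCP position; "eef_rot": TCP orientation; "wrist_force": force on the tool from outside, world axes, zero at the start; "torque": the same for the moment, N m; "opening": opening from 0.0 (shut) to 1.0 (fully open).
Only numpy, scipy, OpenCV 4.12 (cv2) and the standard library are available. Lean on these libraries where they do the work, as an engineer would, in place of code of your own. Each camera call takes 0.05 s, during which the arm holds its last target.

## Task

Press down once on the free edge of the fuse hatch on the power unit with the cooling fins, so that its push-push latch lets go and the hatch pops up. Take the fingers away, do not push the hatch shut again, and watch for at least two seconds that it stays open by itself. Pick nothing up, do not lean hard on the hatch, and leave the other unit's hatch shut and everything else where it stands.

Things in the scene. Friction and masses are not known exactly. Their poses are not given: they have to be found in the camera images.
- finned: Aluminium power unit, fixed to the bench, 170 x 130 x 75 mm (x, y, z), with a block of upright cooling fins on its top at the +x end (x +32 to +78 mm, y +-56 mm, up to 109 mm above the bench). Origin: centre of its underside. +x points from the hatch's free edge to the fins; at yaw 0 the hatch's free edge looks to the robot.
- finned_press (a point): The place to press: middle of the ribbed strip on top of the finned unit's hatch, 12 mm in from the free edge, 58 mm from the hinge line, moving with the hatch. The hatch is a grey plate, 70 mm (x) by 56 mm (y), 10 mm thick, on the -x half of the unit's top; its top is 87 mm above the bench when shut, the unit's flat top round it 75 mm. Axes: the unit's, when shut.
- finned_hinge (a point): Middle of the hatch's hinge line (parallel to the unit's y), 58 mm from the press place towards the fins, 79 mm above the bench. The hatch has a light opening spring, about 3 N at the press place.
- finned_hatch (a joint): Hatch angle (rad): about 0 latched, negative pressed in (stop -0.10: press place 5.8 mm down), positive open (stop 0.95). Pressed beyond -0.06 (3.5 mm, 4 to 5 N at the press place) and let go, the latch releases; the hatch follows the finger up and springs open in about 1 s. Pushing the open hatch fully down and letting go latches it again.
- finned_pin (a joint): Sideways place (m) of the small sprung catch pin under the hatch, inside the unit; not to be touched. About 0 while latched, +0.005 once released; negative only while an open hatch is being pushed shut again.
- posted: The other power unit, fixed, same chassis and same hatch, but with two round black terminal posts (20 mm across, 36 mm high) in place of fins. Origin and axes as for the finned unit. The two units may stand in either place.
- posted_hatch (a joint): Angle of the other unit's hatch (rad), 0 shut. Its mechanism is the same as that of the finned unit's hatch. It is to stay shut and unpressed.
- spool: Loose grey wire spool, 50 mm across, 40 mm high, standing between the units. Origin: centre of its underside.
- flux: Loose white bottle with a black cap, 36 mm across, 100 mm high, standing between the units. Origin: centre of its underside.
- driver: Loose screwdriver lying on the bench near the robot, about 170 mm long, about 30 mm high at most. Origin: underside, middle; x along it.
- meter: Loose hand meter lying flat near the robot, 150 x 66 x 35 mm. Origin: centre of its underside.
- tray: Loose blue divided tray, 90 x 70 x 25 mm, beyond the units. Origin: centre of its underside.
- cap: Loose brass cap, 18 mm across, 18 mm high, standing on top of the finned unit beside the hatch. Origin: centre of its underside.
- relay: Loose black relay, 16 x 18 x 16 mm, standing on top of the other unit beside its hatch. Origin: centre of its underside.

How it is judged:
By the outcome, as a careful person would: the job done as asked, in the order asked, and still so for the second after the job is handed in, with the robot touching nothing.
It also fails if it takes over 32 s, if anything falls off the work surface, if the arm or the gripper's body presses on something with over 40 N, if the wrist force passes 120 N, or if a joint passes its speed limit or range.

## Working session

There is one attempt and no reset: what is moved stays moved. The work goes in short steps, Python scripts to look and compute and a tool call to move; the robot and the scene stay as the last step left them, time stands still between calls to the robot, and variables do not carry over. Pictures are saved under pics/ and viewed, and the job is handed in when it is done.

Besides the shell and the picture viewer there is one more tool, called after "Emit:" as a command line: name --argument value ..., lists and objects as JSON in quotes. servo_tool: Moves the arm, as the interface text tells. Its arguments: {"type":"object","properties":{"increments":{"type":"string"}},"required":["increments"]}

```bash
mkdir -p pics; ls; python3 - <<'E'
from bench import ctrl
import cv2,numpy as np
o=ctrl.get_obs();print(o)
for n in ("scene","top"):
    p,d=ctrl.camera(n);cv2.imwrite(f"pics/{n}0.png",p[:,:,::-1]);np.savez(f"/tmp/{n}0.npz",p=p,d=d)
    print(n,ctrl.camera_params(n))
E
```

```text
pics
{'time_s': 0.0, 'q': array([ 9.17661331e-01,  1.81519876e-01,  1.60797150e+00,  3.10784421e-05,
        1.35378536e+00, -2.06295742e-01]), 'dq': array([-8.68838868e-05, -1.32088011e-03, -9.73756191e-06,  3.70345335e-05,
       -1.47480033e-03, -1.11044941e-03]), 'joint_efforts': array([-1.19493334e-04, -4.44890249e+01, -3.51328683e+01, -1.87828614e-04,
        9.45926149e-03,  4.18329137e-05]), 'eef_pos': array([0.24813179, 0.51815358, 0.24741366]), 'eef_rot': array([ 2.79003462e-04,  8.46203972e-01,  5.32858451e-01, -7.94623870e-04]), 'wrist_force': array([ 0.56229177, -0.45670151, -0.09188736]), 'torque': array([ 0.02228006, -0.02052009,  0.02018535]), 'opening': 1.0009301242330546}
scene {'mtx': array([[369.97735866,   0.        , 263.02600417],
       [  0.        , 369.97735866, 189.7933219 ],
       [  0.        ,   0.        ,   1.        ]]), 'position': array([1.09579078, 0.28638427, 0.61435491]), 'attitude': array([-0.21128668,  0.47301262,  0.77994119, -0.35115345])}
top {'mtx': array([[352.13741127,   0.        , 255.12613911],
       [  0.        , 352.13741127, 192.25968147],
       [  0.        ,   0.        ,   1.        ]]), 'position': array([0.4368325 , 0.00627272, 1.03577197]), 'attitude': array([ 0.04412411, -0.70532719,  0.70622892, -0.04251279])}
```

View pics/scene0.png

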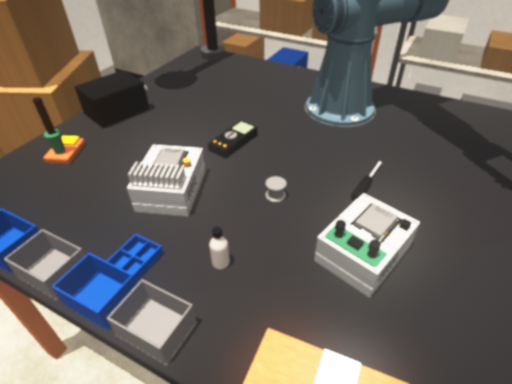

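View pics/top0.png

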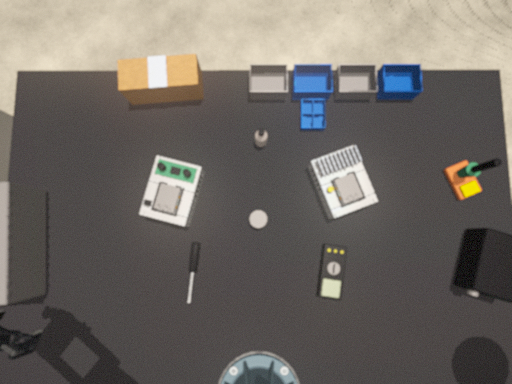

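The finned unit is at right in the top view, near pixel (343,181), with its hatch at about (348,188). The posted unit is at (170,190). I'll zoom in and measure.

```bash
cat >h.py <<'E'
import numpy as np
from scipy.spatial.transform import Rotation as R
from bench import ctrl
def cam(n,o=None):
    c=ctrl.camera_params(n);K=c["mtx"]
    if n=="wrist":
        q=o["eef_rot"];Rt=R.from_quat(np.r_[q[1:],q[0]]).as_matrix();T=c["tool_from_camera"]
        return K,Rt@T[:3,:3],Rt@T[:3,3]+o["eef_pos"]
    q=c["attitude"];return K,R.from_quat(np.r_[q[1:],q[0]]).as_matrix(),c["position"]
def ray(C,u,v,z):
    K,M,p=C;d=M@np.linalg.solve(K,[u,v,1.]);return p+d*(z-p[2])/d[2]
def pts(C,d):
    K,M,p=C;v,u=np.mgrid[:d.shape[0],:d.shape[1]]
    r=np.stack([(u-K[0,2])/K[0,0],(v-K[1,2])/K[1,1],np.ones_like(d)],-1)*d[...,None]
    return r@M.T+p
def proj(C,P):
    K,M,p=C;x=K@(M.T@(np.asarray(P)-p));return x[:2]/x[2]
E
python3 - <<'E'
from h import *
import cv2
f=np.load('/tmp/top0.npz');p,d=f['p'],f['d']
C=cam("top");P=pts(C,d)
cv2.imwrite('pics/topz.png',cv2.resize(p[135:230,295:395,::-1],None,fx=6,fy=6,interpolation=cv2.INTER_CUBIC))
z=P[...,2];print(z[210:216,300:306])
m=np.zeros(z.shape,bool);m[130:235,295:395]=1
hs=m&(z>.045)
c,_=cv2.findContours(hs.astype(np.uint8),0,1);c=max(c,key=cv2.contourArea);r=cv2.minAreaRect(c)
print(r);b=cv2.boxPoints(r);
for q in b: print(q,ray(C,*q,.075))
for v in range(140,222,5): print(v,(z[v,300:390:5]*1000).round().astype(int))
E
```

```text
[[ 3.49535917e-03  1.16450824e-03  6.30395336e-04 -2.59234655e-03
  -7.24138121e-04 -2.65208425e-03]
 [ 1.47885564e-03 -1.75531721e-03  2.43746266e-03  1.02924969e-03
  -1.91407783e-03  9.07125306e-04]
 [-1.97078238e-05 -1.94106377e-03  7.16852990e-04 -2.66063199e-04
  -1.32895575e-03  4.38929288e-04]
 [-2.91916748e-03 -1.98113422e-03 -1.56499044e-03  2.23515608e-04
   1.93050481e-03 -5.20140260e-04]
 [ 1.18721445e-03  2.07611665e-03  3.86943471e-03  2.74109389e-03
  -6.89086426e-04  5.23005582e-04]
 [-1.29462757e-03 -2.35036811e-03  7.39188675e-04 -7.13203956e-04
  -2.53521847e-05 -4.70677728e-04]]
((343.53448486328125, 182.08621215820312), (63.32210159301758, 49.58064651489258), 68.19859313964844)
[308.75864 161.89656] [ 0.63997914 -0.14066458  0.075     ]
[354.79312 143.48277] [ 0.69217786 -0.2703134   0.075     ]
[378.31033 202.27586] [ 0.5271151  -0.32874764  0.075     ]
[332.27585 220.68965] [ 0.47698918 -0.201404    0.075     ]
140 [  -1    1   -2    3   -1 1036   -1   -1    2   -1   -1   -1    0    2
    1   -3    1    2]
145 [  0  -1  -1  -5  -5   1   1  -1   2   3  -2 107  
[... 313 characters left out ...]
3  -3  -2   3   0  -4]
170 [  2  -1  13  73  91  91  97 100  75  73  74  73  75   0  -1  -3   3   1]
175 [ 0  3 -1 55 73 84 74 74 72 76 87 75 71 74 -2  1  1 -2]
180 [ 1  1  0 31 76 75 76 89 86 85 88 88 75 77  0  1 -1  3]
185 [ 1  0 -3  2 65 74 76 27 86 86 86 86 78 78 73  0  0  1]
190 [-4  0 -1  2 43 75 93 77 93 86 86 91 85 75 75 -1  2  3]
195 [ 0 -1  1 -3 15 76 74 75 81 86 89 89 86 74 75 75  3  0]
200 [ 4 -1  1 -1 -2 51 74 74 76 90 86 28 76 74 74 78  0  0]
205 [-1  0 -2  0 -1 27 75 75 76 78 75 75 75 73  0 -2  2 -1]
210 [ 3 -3 -1  0  0  2 59 77 74 77 76  1 -2  2  0 -2  1  2]
215 [-1  0  2 -1  3 -2 39 74 75  0  1  1 -1 -2 -2 -1 -1 -1]
220 [ 0 -5 -1  1  2  2  0 -2 -1  1  1  2  0  4 -4  1  1 -3]
```

View pics/topz.png

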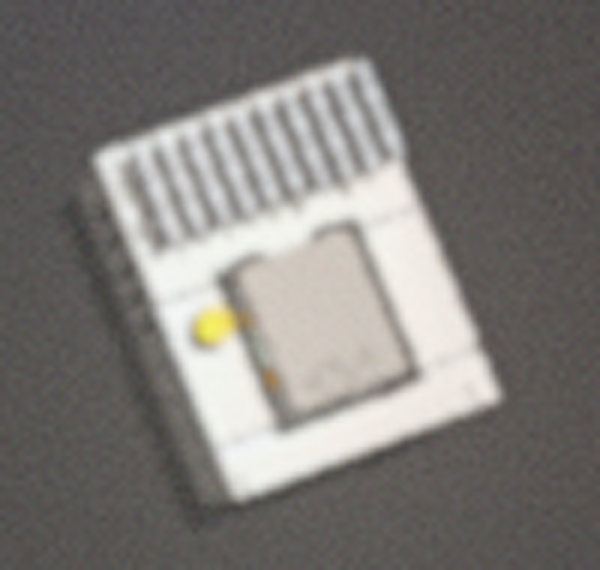

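```bash
python3 - <<'E'
from h import *
import cv2
f=np.load('/tmp/top0.npz');p,d=f['p'],f['d']
C=cam("top")
zc=np.array([[237,268],[355,226],[412,372],[289,418]],float);u=(zc+.5)/6-.5+[295,135]
W=np.array([ray(C,*q,.087) for q in u]);print(W.round(4))
e=lambda a,b:(np.linalg.norm(W[a]-W[b]),np.degrees(np.arctan2(*(W[b]-W[a])[[1,0]])))
print(e(0,1),e(3,2),e(3,0),e(2,1))
# mask by grey colour and flood
pm=p.astype(int);g=pm[...,1];print(pm[190,300:390:3,1])
# unit edges from side lines of the zoom at 75mm: near edge, left/right edges
uc=np.array([[235,502],[502,402],[408,155]],float);uu=(uc+.5)/6-.5+[295,135]
U=np.array([ray(C,*q,.075) for q in uu]);print(U.round(4))
x=(U[2]-U[1]);print('right edge yaw',np.degrees(np.arctan2(x[1],x[0])));x=U[0]-U[1];print('near edge',np.linalg.norm(x),np.degrees(np.arctan2(x[1],x[0]))-90)
E
```

```text
[[ 0.5892 -0.2069  0.087 ]
 [ 0.6084 -0.2611  0.087 ]
 [ 0.5415 -0.2845  0.087 ]
 [ 0.5208 -0.2283  0.087 ]]
(np.float64(0.05757582164480387), np.float64(-70.44119540499011)) (np.float64(0.05986676602416403), np.float64(-69.70960500574499)) (np.float64(0.0716840304870044), np.float64(17.412877902293534)) (np.float64(0.07087047907591515), np.float64(19.23693566147965))
[ 86  89  86  89  88  73  95 120 238 184 236 214 135 188 199 200 198 198
 197 197 168 223 235 232 227 101  94  90  87  88]
[[ 0.4836 -0.2056  0.075 ]
 [ 0.529  -0.3287  0.075 ]
 [ 0.6439 -0.2902  0.075 ]]
right edge yaw 18.501316140280128
near edge 0.131175240681843 20.252712139390653
```

Emit:
servo_tool --increments "-1.5 1.6 0 0 0; -3.1 3.3 0 0 0; -3.1 3.3 0 0 0; -3.1 3.3 0 0 0; -3.1 3.3 0 0 0; -3.1 3.3 0 0 0; -3.1 3.3 0 0 0; -3.1 3.3 0 0 0; -3.1 3.3 0 0 0; -3.1 3.3 0 0 0"

```text
time_s: 1.35
eef_pos: [0.4038, 0.1168, 0.2481]
eef_rot: [-0.0, 0.846, 0.533, -0.0]
wrist_force: [0.1, -0.3, -0.6]
opening: -0.001
```

Emit:
servo_tool --increments "-3.1 3.3 0 0 0; -3.1 3.3 0 0 0; -3.1 3.3 0 0 0; -3.1 3.3 0 0 0; -3.1 3.3 0 0 0; -3.1 3.3 0 0 0; -3.1 3.3 0 0 0; -3.1 3.3 0 0 0; -2 2 0 0 0; 0 0 0 0 0"

```text
time_s: 2.6
eef_pos: [0.5439, -0.2479, 0.2474]
eef_rot: [-0.0, 0.847, 0.532, -0.0]
wrist_force: [-0.1, 0.1, 0.6]
opening: 0.0
```

Emit:
servo_tool --increments "0 0 0 -0.131 0; 0 0 0 -0.131 0; 0 0 0 -0.131 0; 0 0 0 -0.131 0; 0 0 0 -0.13 0; 0 0 0 -0.13 0; 0 0 0 0 0; 0 0 0 0 0"

```text
time_s: 3.6
eef_pos: [0.5439, -0.2455, 0.2482]
eef_rot: [-0.0, 0.579, 0.815, 0.0]
wrist_force: [-0.1, -0.1, 1.2]
opening: -0.0
```

```bash
python3 - <<'E'
from h import *
import cv2
o=ctrl.get_obs();p,d=ctrl.camera("wrist");cv2.imwrite("pics/w1.png",p[:,:,::-1])
np.savez('/tmp/w1.npz',p=p,d=d,**{k:o[k] for k in('eef_pos','eef_rot')})
C=cam("wrist",o);print(o['q'],o['eef_pos'],o['eef_rot'],o['time_s'],o['opening'],ctrl.camera_params("wrist"))
print(proj(C,[.5433,-.2528,.087]),proj(C,o['eef_pos']-[0,0,.017]))
E
```

```text
[-6.22849433e-01  2.28845846e-01  1.55029421e+00  8.97217869e-05
  1.36283163e+00 -2.52892867e+00] [ 0.54386802 -0.2455493   0.24820556] [-1.89293687e-04  5.79215479e-01  8.15174454e-01  4.48571253e-05] 3.6 -0.0002669508359425287 {'mtx': array([[311.13344639,   0.        , 253.15953624],
       [  0.        , 311.13344639, 186.25772756],
       [  0.        ,   0.        ,   1.        ]]), 'tool_from_camera': array([[ 9.99998940e-01,  1.22729856e-03,  7.83019007e-04,
        -2.59784980e-05],
       [-1.39709962e-03,  9.60240188e-01,  2.79171683e-01,
        -6.99939966e-02],
       [-4.09259313e-04, -2.79172482e-01,  9.60240885e-01,
        -1.25544389e-01],
       [ 0.00000000e+00,  0.00000000e+00,  0.00000000e+00,
         1.00000000e+00]])}
[245.85569036 169.7183034 ] [252.88845754 240.79725777]
```

View pics/w1.png

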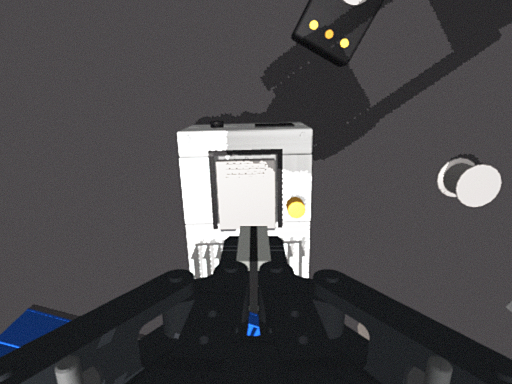

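```bash
python3 - <<'E'
import cv2
p=cv2.imread('pics/w1.png');cv2.imwrite('pics/w1z.png',cv2.resize(p[115:240,175:320],None,fx=5,fy=5,interpolation=cv2.INTER_CUBIC)[:600])
E
```

```text
(no output)
```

View pics/w1z.png

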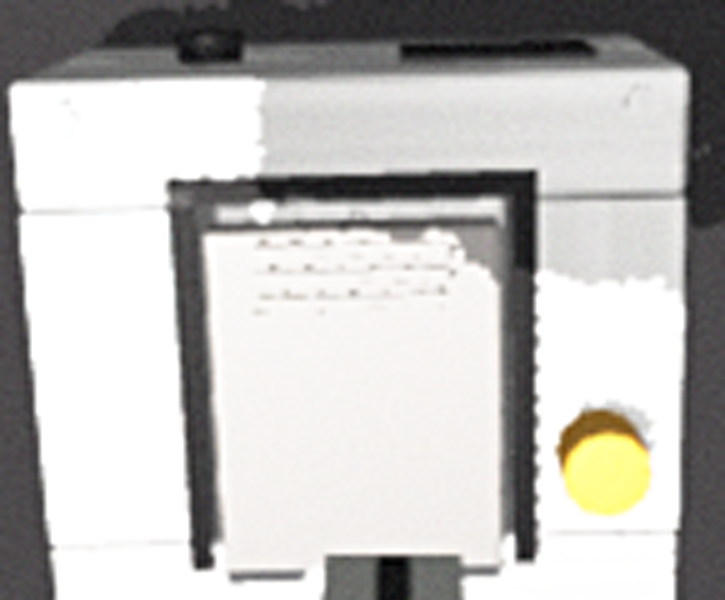

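```bash
python3 - <<'E'
from h import *
f=np.load('/tmp/w1.npz');C=cam('wrist',f)
z=np.array([[205,232],[500,222],[500,568],[230,572],[355,276]],float);u=(z+.5)/5-.5+[175,115]
W=np.array([ray(C,*q,.087) for q in u]);print(W.round(4))
for a,b in((1,0),(2,3),(0,3),(1,2)):
    e=W[b]-W[a];print(np.linalg.norm(e).round(4),np.degrees(np.arctan2(e[1],e[0])).round(1))
y=np.radians(19.3);ex=np.array([np.cos(y),np.sin(y),0])
print('press from free edge',(W[0]+W[1])/2+.012*ex,'from centre',W[:4].mean(0)-.023*ex)
q=f['eef_rot'];M=R.from_quat(np.r_[q[1:],q[0]]).as_matrix();print('tool y yaw',np.degrees(np.arctan2(M[1,1],M[0,1])))
for t in ([.5433,-.2528,.104],[.5445,-.2525,.104]): print(M.T@(np.array(t)-f['eef_pos'])*100)
E
```

```text
[[ 0.5447 -0.2823  0.087 ]
 [ 0.5247 -0.2307  0.087 ]
 [ 0.5905 -0.2063  0.087 ]
 [ 0.6091 -0.2569  0.087 ]
 [ 0.5435 -0.253   0.087 ]]
0.0553 -68.7
0.054 -69.8
0.0692 21.5
0.0702 20.4
press from free edge [ 0.54603529 -0.25255006  0.087     ] from centre [ 0.54555334 -0.25166135  0.087     ]
tool y yaw 19.20923489441117
[-0.67121161 -0.29009384 14.42035751]
[-0.68236417 -0.16690447 14.42033548]
```

The top and wrist views agree to about 2 mm, putting the press place at (0.5445, -0.2523, 0.087). I'll descend to just above it.

Emit:
servo_tool --increments "-0.35 -0.1 1 0 0; -0.35 -0.1 2 0 0; 0 0 2.5 0 0; 0 0 2.5 0 0; 0 0 2 0 0; 0 0 1.5 0 0; 0 0 0.5 0 0; 0 0 0 0 0; 0 0 0 0 0; 0 0 0 0 0"

```text
time_s: 4.9
eef_pos: [0.5449, -0.2538, 0.1292]
eef_rot: [0.001, 0.578, 0.816, -0.0]
wrist_force: [0.4, 0.3, 0.1]
opening: -0.002
```

```bash
python3 - <<'E'
from h import *
import cv2
o=ctrl.get_obs();print(o['eef_pos'],o['wrist_force'])
p,d=ctrl.camera("wrist");a=cv2.resize(p[:,:,::-1],(400,300))
C=cam("wrist",o);print(proj(C,[.5445,-.2523,.087]))
p,d=ctrl.camera("scene");C=cam("scene");print(proj(C,[.5445,-.2523,.087]))
b=cv2.resize(p[120:225,100:240,::-1],(400,300),interpolation=cv2.INTER_CUBIC)
cv2.imwrite("pics/c2.png",np.hstack([a,b]))
E
```

```text
[ 0.5448864  -0.25377779  0.12917742] [0.3736698  0.32468083 0.0897439 ]
[255.6367829  221.52767884]
[172.5688316  150.65182885]
```

View pics/c2.png

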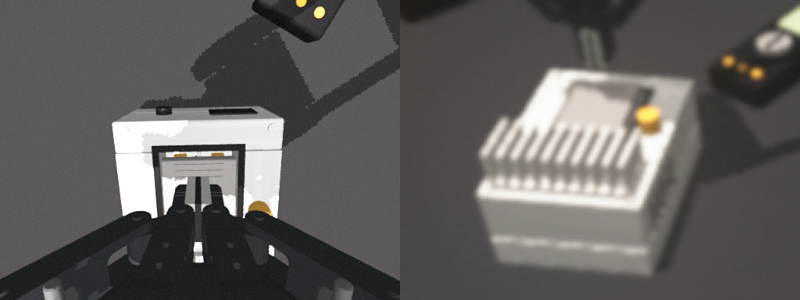

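Emit:
servo_tool --increments "0 0 0.5 0 0; 0 0 0.5 0 0; 0 0 0 0 0; 0 0 0 0 0"

```text
time_s: 5.5
eef_pos: [0.5444, -0.2534, 0.1182]
eef_rot: [-0.0, 0.578, 0.816, 0.0]
wrist_force: [0.5, 0.2, -0.1]
opening: -0.001
```

Emit:
servo_tool --increments "0 0 0.2 0 0; 0 0 0.1 0 0; 0 0 0 0 0; 0 0 0 0 0"

```text
time_s: 6.0
eef_pos: [0.5444, -0.2535, 0.1153]
eef_rot: [-0.0, 0.578, 0.816, -0.0]
wrist_force: [-0.2, 0.1, -0.1]
opening: 0.001
```

```bash
python3 - <<'E'
from h import *
import cv2
p,d=ctrl.camera("wrist");cv2.imwrite("pics/w3.png",cv2.resize(p[160:320,150:360,::-1],None,fx=3,fy=3))
E
```

```text
(no output)
```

View pics/w3.png

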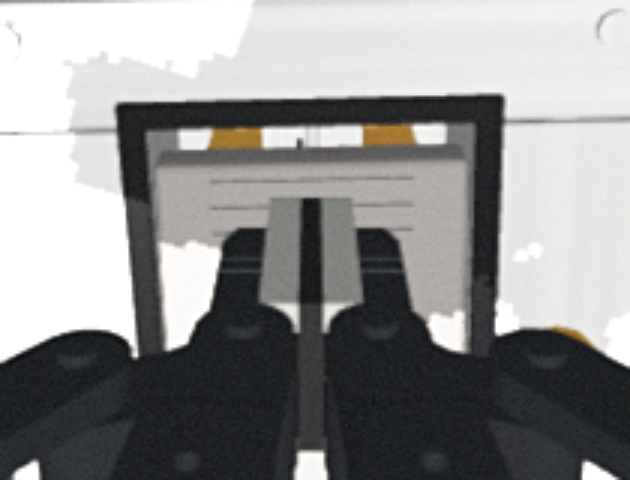

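Emit:
servo_tool --increments "0 0 0.3 0 0; 0 0 0.2 0 0; 0 0 0.2 0 0; 0 0 0 0 0; 0 0 0 0 0"

```text
time_s: 6.68
eef_pos: [0.5445, -0.2535, 0.1083]
eef_rot: [0.0, 0.578, 0.816, -0.0]
wrist_force: [-0.4, -1.0, 0.1]
opening: 0.004
```

Emit:
servo_tool --increments "0 0 0.2 0 0; 0 0 0 0 0; 0 0 0 0 0"

```text
time_s: 7.05
eef_pos: [0.5445, -0.2535, 0.1063]
eef_rot: [-0.0, 0.578, 0.816, 0.0]
wrist_force: [-0.1, -0.3, -0.0]
opening: -0.001
```

Emit:
servo_tool --increments "0 0 0.15 0 0; 0 0 0 0 0; 0 0 0 0 0"

```text
time_s: 7.42
eef_pos: [0.5445, -0.2535, 0.1048]
eef_rot: [0.0, 0.578, 0.816, 0.0]
wrist_force: [0.4, -0.7, 0.5]
opening: 0.001
```

Emit:
servo_tool --increments "0 0 0.15 0 0; 0 0 0 0 0; 0 0 0 0 0"

```text
time_s: 7.8
eef_pos: [0.5444, -0.2536, 0.1035]
eef_rot: [-0.0, 0.578, 0.816, -0.0]
wrist_force: [-2.5, 0.4, 3.2]
opening: 0.001
```

Emit:
servo_tool --increments "0 0 0.1 0 0; 0 0 0 0 0; 0 0 0 0 0"

```text
time_s: 8.18
eef_pos: [0.5444, -0.2536, 0.1022]
eef_rot: [-0.0, 0.578, 0.816, -0.0]
wrist_force: [-1.8, -0.6, 3.6]
opening: 0.001
```

Emit:
servo_tool --increments "0 0 0.1 0 0; 0 0 0.1 0 0; 0 0 0 0 0; 0 0 0 0 0"

```text
time_s: 8.68
eef_pos: [0.5444, -0.2536, 0.1003]
eef_rot: [0.0, 0.578, 0.816, -0.0]
wrist_force: [-2.9, -1.0, 4.2]
opening: 0.001
```

```bash
python3 - <<'E'
from h import *
import cv2
o=ctrl.get_obs();print(o['eef_pos'],o['wrist_force'])
p,d=ctrl.camera("wrist");cv2.imwrite("pics/w4.png",cv2.resize(p[160:320,150:360,::-1],None,fx=3,fy=3))
E
```

```text
[ 0.54440729 -0.25355532  0.10028871] [-2.92935484 -1.03192545  4.21519342]
```

View pics/w4.png

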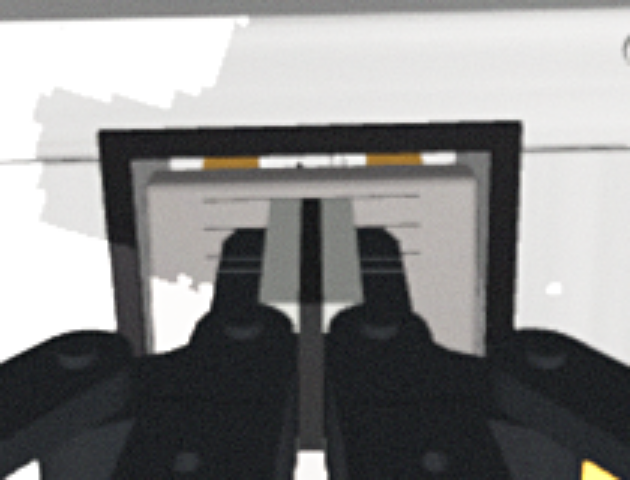

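Emit:
servo_tool --increments "0 0 0.07 0 0; 0 0 0 0 0; 0 0 0 0 0"

```text
time_s: 9.1
eef_pos: [0.5444, -0.2535, 0.0996]
eef_rot: [0.0, 0.578, 0.816, -0.0]
wrist_force: [-3.7, -1.6, 4.1]
opening: 0.0
```

Emit:
servo_tool --increments "0 0 -0.3 0 0; 0 0 -0.6 0 0; 0 0 -1.2 0 0; 0 0 -2 0 0; 0 0 -3 0 0; 0 0 -4 0 0; 0 0 -4 0 0; 0 0 -2 0 0; 0 0 0 0 0; 0 0 0 0 0"

```text
time_s: 10.35
eef_pos: [0.544, -0.2531, 0.27]
eef_rot: [-0.001, 0.578, 0.816, 0.0]
wrist_force: [-0.7, 0.1, -0.6]
opening: 0.003
```

```bash
cat >look.py <<'E'
from h import *
import cv2,sys
o=ctrl.get_obs();print(o['time_s'],o['eef_pos'],o['wrist_force'])
p,d=ctrl.camera("wrist");a=cv2.resize(p[:,:,::-1],(400,300))
P=pts(cam("wrist",o),d);y=np.radians(19.4);L=(P-[.5445,-.2523,0])@np.array([[np.cos(y),-np.sin(y),0],[np.sin(y),np.cos(y),0],[0,0,1]])
for x0 in range(-15,66,10):
    m=(abs(L[...,0]*1000-x0)<3)&(abs(L[...,1])<.02)&(L[...,2]>.07)&(L[...,2]<.17);print(x0,m.sum(),np.median(L[m][:,2]).round(4) if m.any() else None)
p,d=ctrl.camera("scene")
b=cv2.resize(p[120:225,100:240,::-1],(400,300),interpolation=cv2.INTER_CUBIC)
cv2.imwrite(sys.argv[1],np.hstack([a,b]))
E
python3 look.py pics/l1.png
```

```text
10.35 [ 0.54400249 -0.25308797  0.26998393] [-0.70802931  0.11635284 -0.62416644]
-15 164 0.0769
-5 0 None
5 22 0.1142
15 234 0.1341
25 182 0.1363
35 97 0.1219
45 115 0.1103
55 90 0.0974
65 13 0.0864
```

View pics/l1.png

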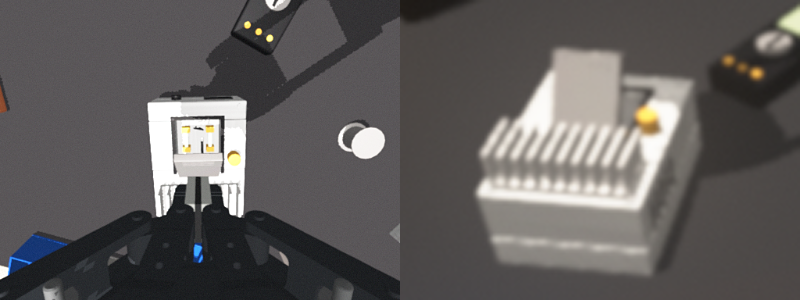

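The hatch has popped open: its plate stands up in the scene view, with the free edge about 0.136 m high and a slope of about 0.95 rad. Now I'll hold still for over two seconds and then look again.

Emit:
servo_tool --increments "0 0 0 0 0; 0 0 0 0 0; 0 0 0 0 0; 0 0 0 0 0; 0 0 0 0 0; 0 0 0 0 0; 0 0 0 0 0; 0 0 0 0 0; 0 0 0 0 0; 0 0 0 0 0"

```text
time_s: 11.7
eef_pos: [0.5444, -0.2535, 0.2706]
eef_rot: [0.0, 0.578, 0.816, -0.0]
wrist_force: [-0.1, -0.0, -0.0]
opening: -0.001
```

Emit:
servo_tool --increments "0 0 0 0 0; 0 0 0 0 0; 0 0 0 0 0; 0 0 0 0 0; 0 0 0 0 0; 0 0 0 0 0; 0 0 0 0 0; 0 0 0 0 0; 0 0 0 0 0; 0 0 0 0 0"

```text
time_s: 12.95
eef_pos: [0.5444, -0.2535, 0.2706]
eef_rot: [0.0, 0.578, 0.816, -0.0]
wrist_force: [0.9, -1.2, -0.4]
opening: 0.001
```

```bash
python3 look.py pics/l2.png; python3 - <<'E'
from h import *
import cv2
p,d=ctrl.camera("scene");cv2.imwrite("pics/s3.png",p[:,:,::-1])
E
```

```text
12.95 [ 0.54444202 -0.25348889  0.27060299] [ 0.85889394 -1.22154502 -0.41833995]
-15 187 0.0769
-5 0 None
5 17 0.1196
15 51 0.123
25 281 0.1393
35 95 0.1295
45 106 0.1135
55 84 0.0995
65 7 0.0882
```

View pics/l2.png

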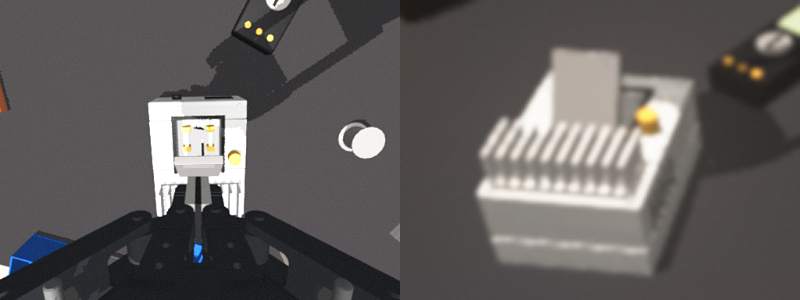

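View pics/s3.png

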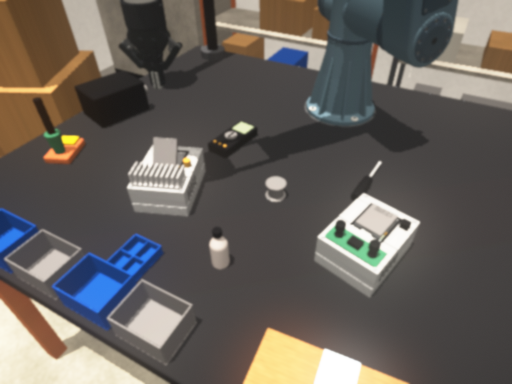

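After more than 2.5 s the hatch is still open by itself. In the scene view it stands at about (165,150), the cap is in place at (187,160), and the posted unit's hatch and the loose things look unchanged. I'll hand in.

```bash
python3 -c "
from bench import ctrl
print(ctrl.hand_in())"
```

```text
the job is handed in; nothing more can be done
None
```

I pressed the finned unit's hatch once with the closed fingertips, about 4 mm down, with about 4 N vertical and about 4 N sideways drag. The latch let go, I lifted the fingers straight up about 17 cm, and then handed the job in.

- **Hatch:** It stood open (free edge about 0.137 m high, slope about 0.9 rad) when I first looked. It was still open 2.6 s later, by itself, with the gripper well clear and wrist force back to noise level.
- **Everything else:** By eye in the last pictures, the other unit's hatch is shut, and the cap, relay, spool, bottle, driver, meter and tray look where they were. I did not measure their positions again.
- **Disagreement:** The two views placed the press point within about 2 mm of each other. The catch pin and the exact hatch angle could not be read directly.
- **Time:** About 13 s of the 32 s allowed.

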